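Check a tubular retractor with the go-gauge

TASK

Take the square-handled gauge pin out of the gauge rack and check the retractor tube in the inspection stand with it: tip the pin into the tube's mouth edge-first, leaning well over, then feel it upright and slide it down in hand until its collar rests on the tube's rim, and only then let go. The tube sits a few millimetres off the stand's centre, on whichever side its turntable was locked, and dents easily, so work gently and never force the pin; leave the other gauges and the things lying about where they are.

Things in the scene. Friction and masses are not known exactly. Their poses are not given: they have to be found in the camera images.
- gauge: Go-gauge, steel, about 220 g, the only one with a SQUARE handle. Origin: centre of its foot; z up along the pin. Shaft 19 mm dia, 45 mm long, foot edge broken 1 mm; collar 30 mm dia from 45 to 51 mm; handle 20 x 20 mm from 51 to 101 mm, flats facing its x and y. Starts upright in one of the rack's holes, foot 10 mm above the table.
- rack: White plastic gauge rack, fixed, 80 x 230 x 40 mm (its x, y, z), origin at the centre of its underside. Three holes in its top along its y at -75, 0 and +75 mm, 22 mm wide, 30 mm deep; a gauge stands in each, in any order, its collar 15 mm above the rack.
- stand: Aluminium inspection stand, fixed, base 130 x 110 mm (its x, y), origin at the centre of its underside. On top a locked turntable carries the upright steel retractor tube off its centre. The tube's flange, 54 mm dia, is the highest part, rim 72 mm above the table. The tube does not give; its mouth and bore dent if pressed with over 30 N, the rim bears the seated collar up to 70 N.
- mouth (a point): The stand's (and turntable's) centre at the height of the tube's rim, 72 mm above the table; not the bore's centre: the bore's axis stands 6 mm off it, in an unknown direction. Bore 20 mm dia (1 mm of play for the pin), 58 mm deep, open below, smooth; its mouth is flared by a 2 mm 45-degree chamfer.
- spare1: Another gauge in the rack, not to be used: like the go-gauge but with a ROUND handle 20 mm in diameter. Origin at its foot.
- spare2: Another gauge in the rack, not to be used: with a ROUND handle 14 mm in diameter. Origin at its foot.
- ring: Loose steel ring lying on the table, 44 mm in diameter, 30 mm high; origin at the centre of its underside. Bystander.
- cup: Small steel cup standing on the table, 66 mm in diameter, 55 mm high; origin at the centre of its underside. Bystander.
- brush: Cleaning brush lying on the table, 160 mm long; origin under its middle. Bystander.

How it is judged:
By the outcome, as a careful person would: the job done as asked, in the order asked, and still so for the second after the job is handed in, with the robot touching nothing.
It also fails if it takes over 64 s, if anything falls off the work surface, if the arm or the gripper's body presses on something with over 40 N, if the wrist force passes 120 N, or if a joint passes its speed limit or range.

ROBOT

A 7-joint arm with a two-finger parallel gripper is mounted at the origin on the work surface. World frame = base frame: x ahead of the robot, y to its left, z up, the work surface at z = 0. Lengths are in m, angles in rad, forces in N, time in s.
With the tool pointing down it reaches from about 0.35 to 0.9 m from the base axis. Payload 19.9 kg.
Tool frame: the origin (TCP) lies midway between the tips of the shut fingers; the grasp point (between the pads) lies 19 mm behind it; z points along the fingers, y is the direction in which the jaws open and shut (so a half turn about z gives the same grasp; the last joint's range is limited). The gripper opens to 94 mm and grips with 3 to 60 N. Pads are 16 mm wide; open, the fingers measure 119 mm over their backs; the gripper's body (75 mm by 177 mm) begins 78 mm behind the grasp point.
Start: joints at [-1.306, 0.417, -0.01, 1.614, 0.005, 1.111, -0.053], TCP at [0.189, 0.596, 0.183] pointing down, gripper open.
Joint ranges: [-2.81, 2.81], [-0.39, 2.02], [-1.27, 1.25], [0.06, 2.57], [-1.19, 4.33], [0.19, 2], [-2.82, 2.82]. Speed limits (rad/s): [1.89, 1.89, 2.39, 2.39, 3.01, 3.01, 3.01].

INTERFACE

Orientations are given as a 3x3 rotation matrix whose columns are the frame's x, y, z axes.
In Python, from bench import ctrl, imaging gives the robot as it stands.
- The arm moves only by the shell command python3 -m pendant 'ROWS' [OPENING] [FORCE]. ROWS is JSON, a list of rows, each an object with "dp": the shift along the tool's x, y, z in m, a list of three; "twist": the turn, a rotation vector about the tool's x, y, z in rad, a list of three. A call has 1 to 20 rows; each row shifts and turns the commanded pose from where the row before left it, along the tool's axes as they then stand; what a row does not reach is not made up. A row lasts 1/8 s, in which the tool goes at most 62.5 mm and 10.7 degrees, less where a joint would pass 70% of its speed; a pose out of reach is approached as far as the arm can. A call with a gripper value outside its range is refused whole. OPENING is the opening, from 0 (shut) to 1 (fully open), set as the call begins (- or left out, the last holds). The fingers move at their own pace and stop on an object; FORCE is the grip in N (left out, the last holds). Time passes only in rows, so rows that do not move let the fingers close. It gives the time, the measured TCP pose, the force and the opening at its end, in the units of the state.
- ctrl.get_obs(): the state, without advancing time (a new reading comes with each control period).
- imaging.snapshot(name): name is "scene" or "top"; returns the picture (400x640x3 uint8, blue, green, red); there is no depth.
- imaging.camera_info(name): a dict with "K" (3x3 intrinsics, pixels), "k1" (the pictures are not rectified: a ray, as slopes to the right and down, at radius r is drawn at 1 + k1 r^2 times it, then the intrinsics apply), "T" (4x4, takes a point from camera to world coordinates). Camera axes: x right, y up, looking along -z (the intrinsics and any distortion apply to the point x, -y, -z); pixel columns grow to the right and rows downward; lengths in m; the calibration is good to about 2 mm. A picture is of the moment at which its call begins. camera_info takes no time and is no camera call.
- ctrl.job_done(): hands the job in, once; it reports no verdict.
The state is a dict: "time_s": time; "q": joint angles; "qd": joint speeds; "joint_efforts": joint torques, N m; "eef_pos": TCP position; "tool_rot": TCP orientation; "wrist_force": force on the tool from outside, world axes, zero at the start; "wrist_torque": the same for the moment, N m; "width": finger opening in m.
Only numpy, scipy, OpenCV 4.12 (cv2) and the standard library are available. Lean on these libraries where they do the work, as an engineer would, in place of code of your own. Each camera call takes 0.05 s, during which the arm holds its last target. There are 200 camera calls.

## Working session

There is one attempt and no reset: what is moved stays moved. The work goes in short steps, Python scripts to look and compute and a shell command to move; the robot and the scene stay as the last step left them, time stands still between calls to the robot, and variables do not carry over. Pictures are saved under pics/ and viewed, about 8 in all and at most 12, crops included, and the job is handed in when it is done.

```bash
ls; mkdir -p pics; cat > h.py <<'E'
import numpy as np, cv2
from bench import ctrl, imaging
def obs():
    o=ctrl.get_obs(); print('t',o['time_s'],'p',np.round(o['eef_pos'],4),'F',np.round(o['wrist_force'],1),'M',np.round(o['wrist_torque'],2),'w',round(o['width'],4)); print(np.round(o['tool_rot'],3).tolist(),'q',np.round(o['q'],2)); return o
def ray(n,u,v):
    c=imaging.camera_info(n);K=np.array(c['K']);T=np.array(c['T'])
    xd=np.array([(u-K[0,2])/K[0,0],(v-K[1,2])/K[1,1]]);x=xd.copy()
    for _ in range(30): x=xd/(1+c['k1']*(x@x))
    return T[:3,3],T[:3,:3]@np.array([x[0],-x[1],-1])
def atz(n,u,v,z):
    o,d=ray(n,u,v); return o+d*(z-o[2])/d[2]
def proj(n,P):
    c=imaging.camera_info(n);K=np.array(c['K']);T=np.array(c['T'])
    p=T[:3,:3].T@(np.array(P)-T[:3,3]); x=np.array([p[0],-p[1]])/-p[2]
    x=x*(1+c['k1']*(x@x)); return K[:2,:2]@x+K[:2,2]
E
python3 - <<'E'
from h import *
obs()
for n in('top','scene'):
    cv2.imwrite(f'pics/{n}0.png',imaging.snapshot(n)); c=imaging.camera_info(n); print(n,np.round(c['K'],1).tolist(),c['k1'],np.round(c['T'],3).tolist())
E
```

```text
pics
t 0.0 p [0.1886 0.5954 0.1821] F [-0.1  0.3  0.2] M [-0.05 -0.01 -0.02] w 0.0944
[[-0.953, 0.302, -0.0], [0.302, 0.953, -0.001], [-0.0, -0.001, -1.0]] q [-1.31  0.42 -0.01  1.61  0.    1.11 -0.05]
top [[437.6, 0.0, 318.7], [0.0, 437.6, 204.6], [0.0, 0.0, 1.0]] -0.08879456924863423 [[0.01, 0.997, -0.081, 0.496], [-1.0, 0.012, 0.027, 0.038], [0.028, 0.081, 0.996, 0.865], [0.0, 0.0, 0.0, 1.0]]
scene [[370.3, 0.0, 320.6], [0.0, 370.3, 198.9], [0.0, 0.0, 1.0]] -0.07252304771978625 [[-0.84, -0.466, 0.277, 0.743], [0.542, -0.708, 0.452, 0.328], [-0.014, 0.53, 0.848, 0.622], [0.0, 0.0, 0.0, 1.0]]
```

View pics/top0.png

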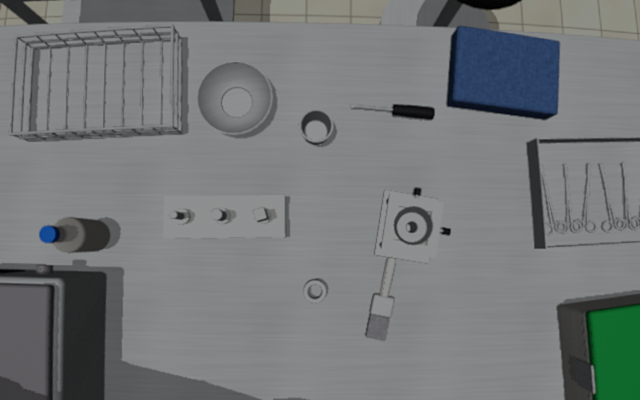

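View pics/scene0.png

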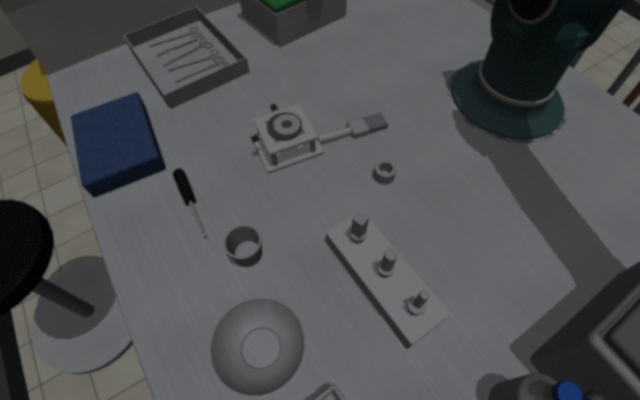

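The top view shows the rack at (165–286, 195–238) with the square-looking handle at (263,214). The stand is at about (410,227), with its tube at (413,225). Next I'll enlarge both.

```bash
python3 - <<'E'
from h import *
t=cv2.imread('pics/top0.png'); s=cv2.imread('pics/scene0.png')
def crop(im,x,y,w,h,k): return cv2.resize(im[y:y+h,x:x+w],None,fx=k,fy=k,interpolation=cv2.INTER_CUBIC)
a=crop(t,230,190,64,50,6.25); b=crop(t,372,182,80,84,5) 
c=crop(s,325,200,64,50,6.25); d=crop(s,245,95,80,84,5)
r1=np.hstack([a,b[:312] if 0 else cv2.resize(b,(400,420))[:312]]) 
out=np.zeros((600,800,3),np.uint8)
out[:250,:320]=crop(t,235,190,64,50,5); out[:420,400:]=b
out[280:580,:384]=crop(s,325,200,64,50,6)
cv2.imwrite('pics/c1.png',out); cv2.imwrite('pics/c2.png',crop(s,245,95,80,80,7))
E
```

```text
(no output)
```

View pics/c1.png

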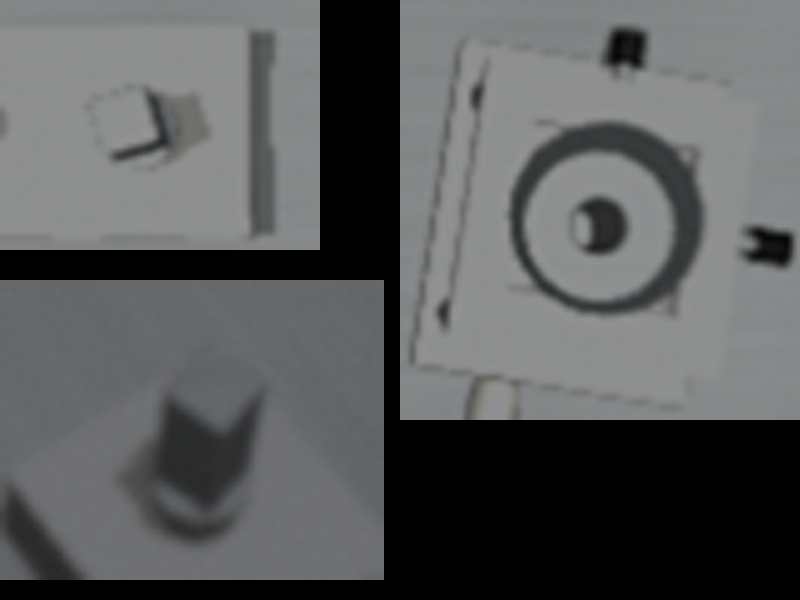

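View pics/c2.png

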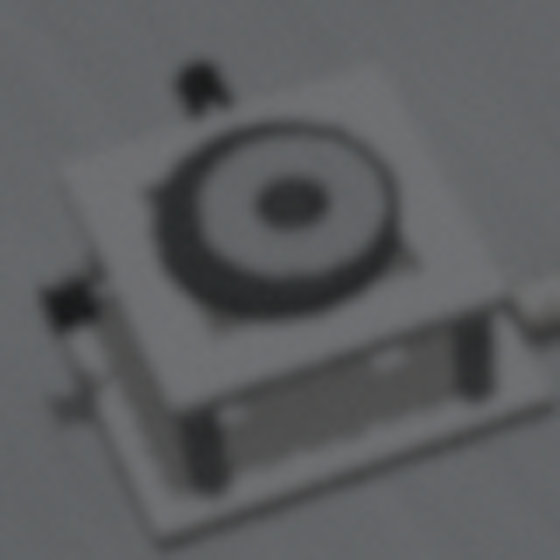

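The square handle is confirmed: its top face is centred near (259.8,213.8) in top. The tube flange is centred near (411.4,226.9) in top and (286.3,123.6) in scene.

```bash
cat >> h.py <<'E'
def tri(l):
    A=np.zeros((3,3));b=np.zeros(3)
    for n,u,v in l:
        o,d=ray(n,u,v);d=d/np.linalg.norm(d);M=np.eye(3)-np.outer(d,d);A+=M;b+=M@o
    return np.linalg.solve(A,b)
E
python3 - <<'E'
from h import *
C=lambda x,y,ox,oy,k:(ox+(x+.5)/k-.5,oy+(y+.5)/k-.5)
print('handle corners top')
P=[atz('top',*C(x,y,235,190,5),.111) for x,y in((90,99),(143,87),(159,143),(110,156))]
for p in P: print(np.round(p,4))
print('mean',np.mean(P,0)); e=[P[1]-P[0],P[2]-P[1],P[2]-P[3],P[3]-P[0]]
print([ (round(np.linalg.norm(x),4),round(np.degrees(np.arctan2(x[1],x[0])),1)) for x in e])
print('scene corners')
Q=[atz('scene',*C(x,y-280,325,200,6),.111) for x,y in((165,392),(210,425),(265,380),(215,347))]
for p in Q: print(np.round(p,4))
print(np.mean(Q,0)); e=[Q[1]-Q[0],Q[2]-Q[1],Q[2]-Q[3],Q[3]-Q[0]]
print([ (round(np.linalg.norm(x),4),round(np.degrees(np.arctan2(x[1],x[0])),1)) for x in e])
f=C(198.5,226.5,372,182,5); g=C(295,203,245,95,7)
print('flange',atz('top',*f,.072),atz('scene',*g,.072),tri([('top',*f),('scene',*g)]))
f=C(198,225.5,372,182,5); g=C(292,203,245,95,7)
print('hole',atz('top',*f,.072),atz('scene',*g,.072))
# rack right side corners top z=.04
for x,y in((248,26),(252,236)): print('rack',atz('top',*C(x,y,235,190,5),.04))
for u,v in((286,196),(285,238),(165,196),(165,237)): print(atz('top',u,v,.04))
print('ring',atz('top',315,290,.03),'cup',atz('top',317,125,.055))
print('brush',atz('top',390,262,.01),atz('top',375,335,.02))
E
```

```text
handle corners top
[0.5479 0.1312 0.111 ]
[0.5522 0.1131 0.111 ]
[0.533  0.1072 0.111 ]
[0.5283 0.1239 0.111 ]
mean [0.54032664 0.11884924 0.111     ]
[(np.float64(0.0187), np.float64(-76.5)), (np.float64(0.0201), np.float64(-163.0)), (np.float64(0.0174), np.float64(-74.4)), (np.float64(0.0209), np.float64(-159.5))]
scene corners
[0.5544 0.1134 0.111 ]
[0.5503 0.1278 0.111 ]
[0.5303 0.1249 0.111 ]
[0.5354 0.1096 0.111 ]
[0.54258088 0.11892644 0.111     ]
[(np.float64(0.015), np.float64(105.8)), (np.float64(0.0202), np.float64(-171.7)), (np.float64(0.0162), np.float64(108.3)), (np.float64(0.0194), np.float64(-168.6))]
flange [ 0.52187389 -0.1536741   0.072     ] [ 0.52341288 -0.15318542  0.072     ] [ 0.52233428 -0.15439522  0.07022641]
hole [ 0.52223815 -0.15349036  0.072     ] [ 0.52413419 -0.15366896  0.072     ]
rack [0.58113204 0.08088647 0.04      ]
rack [0.50185206 0.07811319 0.04      ]
[0.57889285 0.07744504 0.04      ]
[0.49960181 0.07807895 0.04      ]
[0.57610821 0.30733371 0.04      ]
[0.49850945 0.30448915 0.04      ]
ring [0.40201131 0.02048182 0.03      ] cup [0.71308972 0.02052463 0.055     ]
brush [ 0.45479194 -0.12615317  0.01      ] [ 0.31547513 -0.09565783  0.02      ]
```

```bash
python3 -m pendant '[{"dp":[0,0,-0.06],"twist":[0,0,0]},{"dp":[0,0,-0.06],"twist":[0,0,0]},{"dp":[-0.06,0,0],"twist":[0,0,0.091]},{"dp":[-0.06,0,0],"twist":[0,0,0.091]},{"dp":[-0.06,0,0],"twist":[0,0,0.091]},{"dp":[-0.06,0,0],"twist":[0,0,0.091]},{"dp":[-0.06,0,0],"twist":[0,0,0.091]},{"dp":[-0.06,0,0],"twist":[0,0,0.091]},{"dp":[-0.06,0,0],"twist":[0,0,0.091]},{"dp":[-0.06,0,0],"twist":[0,0,0.091]},{"dp":[-0.06,0,0],"twist":[0,0,0.091]},{"dp":[-0.06,0,0],"twist":[0,0,0.091]},{"dp":[0,0,0],"twist":[0,0,0.091]},{"dp":[0,0,0],"twist":[0,0,0]}]' 1 30
cat >> h.py <<'E'
def todo(P,z=None):
    o=ctrl.get_obs(); print('tool dp',np.round(1000*np.array(o['tool_rot']).T@(np.array(P)-o['eef_pos']),1))
E
python3 -c "
from h import *
obs();todo([.5415,.119,.16])"
```

```text
time_s: 1.85
eef_pos: [0.6259, 0.215, 0.3024]
tool_rot: [[-0.26, 0.966, -0.001], [0.966, 0.26, -0.0], [-0.0, -0.001, -1.0]]
wrist_force: [-1.5, -0.2, -0.4]
width: 0.0939
t 1.85 p [0.6259 0.215  0.3024] F [-1.5 -0.2 -0.4] M [0.01 0.04 0.01] w 0.0939
[[-0.26, 0.966, -0.001], [0.966, 0.26, -0.0], [-0.0, -0.001, -1.0]] q [-0.65  0.43  0.39  1.36 -0.16  1.38  0.01]
tool dp [ -70.8 -106.4  142.4]
```

```bash
python3 -m pendant '[{"dp":[-0.018,-0.027,0.03],"twist":[0,0,0]},{"dp":[-0.018,-0.027,0.034],"twist":[0,0,0]},{"dp":[-0.018,-0.027,0.036],"twist":[0,0,0]},{"dp":[-0.017,-0.025,0.036],"twist":[0,0,0]},{"dp":[0,0,0],"twist":[0,0,0]},{"dp":[0,0,0],"twist":[0,0,0]}]'
python3 - <<'E'
from h import *
obs();todo([.5415,.119,.072])
s=imaging.snapshot('scene');t=imaging.snapshot('top')
a=cv2.resize(s[150:300,300:440],None,fx=4,fy=4,interpolation=2);b=cv2.resize(t[170:260,225:300],None,fx=3,fy=3,interpolation=2)
out=np.zeros((600,800,3),np.uint8);out[:,:560]=a;out[:270,570:795]=b
cv2.imwrite('pics/c3.png',out)
E
```

```text
time_s: 2.6
eef_pos: [0.5426, 0.1203, 0.1675]
tool_rot: [[-0.263, 0.965, 0.001], [0.965, 0.263, 0.0], [0.0, 0.001, -1.0]]
wrist_force: [0.6, -0.0, -0.4]
width: 0.0942
t 2.6 p [0.5426 0.1203 0.1675] F [ 0.6 -0.  -0.4] M [-0.03  0.05  0.06] w 0.0942
[[-0.263, 0.965, 0.001], [0.965, 0.263, 0.0], [0.0, 0.001, -1.0]] q [-0.6   0.33  0.4   1.82 -0.15  1.03  0.12]
tool dp [-1.  -1.5 95.5]
```

View pics/c3.png

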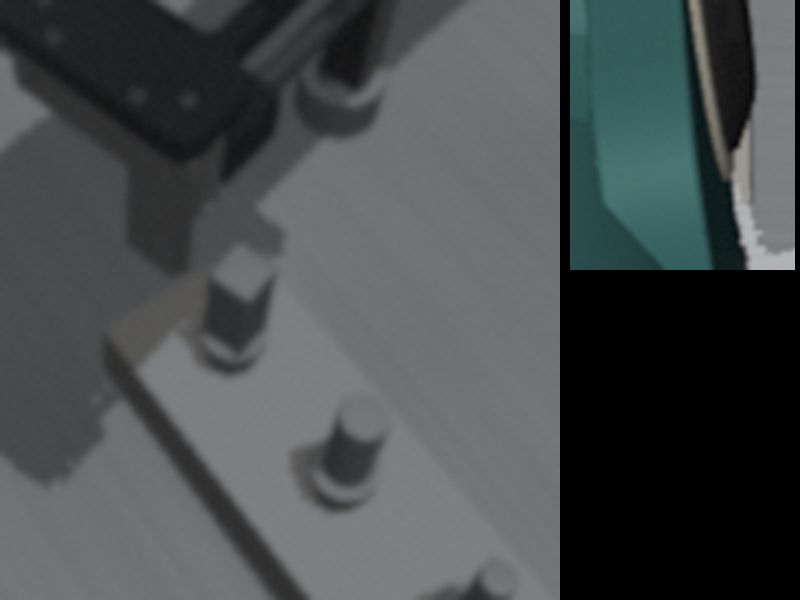

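The fingers straddle the square handle at (240,290) in the crop, while the arm hides it from the top camera. I'll descend and grip.

```bash
python3 -m pendant '[{"dp":[-0.001,-0.0015,0.03],"twist":[0,0,0]},{"dp":[0,0,0.03],"twist":[0,0,0]},{"dp":[0,0,0.025],"twist":[0,0,0]},{"dp":[0,0,0.011],"twist":[0,0,0]},{"dp":[0,0,0],"twist":[0,0,0]}]' && python3 -m pendant '[{"dp":[0,0,0],"twist":[0,0,0]},{"dp":[0,0,0],"twist":[0,0,0]},{"dp":[0,0,0],"twist":[0,0,0]},{"dp":[0,0,0],"twist":[0,0,0]},{"dp":[0,0,0],"twist":[0,0,0]},{"dp":[0,0,0],"twist":[0,0,0]},{"dp":[0,0,0],"twist":[0,0,0]},{"dp":[0,0,0],"twist":[0,0,0]}]' 0 30; python3 -c "
from h import *
obs()"
```

```text
time_s: 3.32
eef_pos: [0.5411, 0.118, 0.0709]
tool_rot: [[-0.261, 0.965, -0.0], [0.965, 0.261, -0.0], [-0.0, -0.0, -1.0]]
wrist_force: [-0.1, 0.1, -0.4]
width: 0.0937
time_s: 4.32
eef_pos: [0.5409, 0.1177, 0.0708]
tool_rot: [[-0.26, 0.966, 0.0], [0.966, 0.26, -0.0], [-0.0, 0.0, -1.0]]
wrist_force: [1.1, -0.1, -0.8]
width: 0.0198
t 4.325 p [0.5409 0.1177 0.0708] F [ 1.1 -0.1 -0.8] M [-0.12 -0.04 -0.03] w 0.0198
[[-0.26, 0.966, 0.0], [0.966, 0.26, -0.0], [-0.0, 0.0, -1.0]] q [-0.56  0.45  0.37  1.9  -0.21  0.83  0.18]
```

```bash
python3 -m pendant '[{"dp":[0,0,-0.01],"twist":[0,0,0]},{"dp":[0,0,-0.02],"twist":[0,0,0]},{"dp":[0,0,-0.035],"twist":[0,0,0]},{"dp":[0,0,-0.035],"twist":[0,0,0]},{"dp":[0,0,-0.02],"twist":[0,0,0]},{"dp":[-0.03,0,0],"twist":[0,0,0.06]},{"dp":[-0.045,0,0],"twist":[0,0,0.08]},{"dp":[-0.045,0,0],"twist":[0,0,0.08]},{"dp":[-0.045,0,0],"twist":[0,0,0.08]},{"dp":[-0.045,0,0],"twist":[0,0,0.08]},{"dp":[-0.04,0,0],"twist":[0,0,0.08]},{"dp":[-0.02,0,0],"twist":[0,0,0.04]},{"dp":[0,0,0],"twist":[0,0,0]},{"dp":[0,0,0],"twist":[0,0,0]}]'
python3 - <<'E'
from h import *
obs();todo([.5226,-.1535,.19])
s=imaging.snapshot('scene');t=imaging.snapshot('top')
a=cv2.resize(s[70:190,225:345],None,fx=5,fy=5,interpolation=2);b=cv2.resize(t[170:260,375:450],None,fx=2.6,fy=2.6,interpolation=2)
out=np.zeros((600,800,3),np.uint8);out[:,:600]=a;out[:234,602:797]=b
cv2.imwrite('pics/c4.png',out)
E
```

```text
time_s: 6.08
eef_pos: [0.5551, -0.1481, 0.1906]
tool_rot: [[0.233, 0.972, -0.0], [0.972, -0.233, 0.0], [0.0, -0.0, -1.0]]
wrist_force: [-0.6, 0.8, -1.8]
width: 0.0198
t 6.075 p [ 0.5551 -0.1481  0.1906] F [-0.6  0.8 -1.8] M [-0.06  0.07  0.03] w 0.0198
[[0.233, 0.972, -0.0], [0.972, -0.233, 0.0], [0.0, -0.0, -1.0]] q [-0.27  0.37  0.61  1.75 -0.23  1.1   0.18]
tool dp [-12.8 -30.4   0.6]
```

View pics/c4.png

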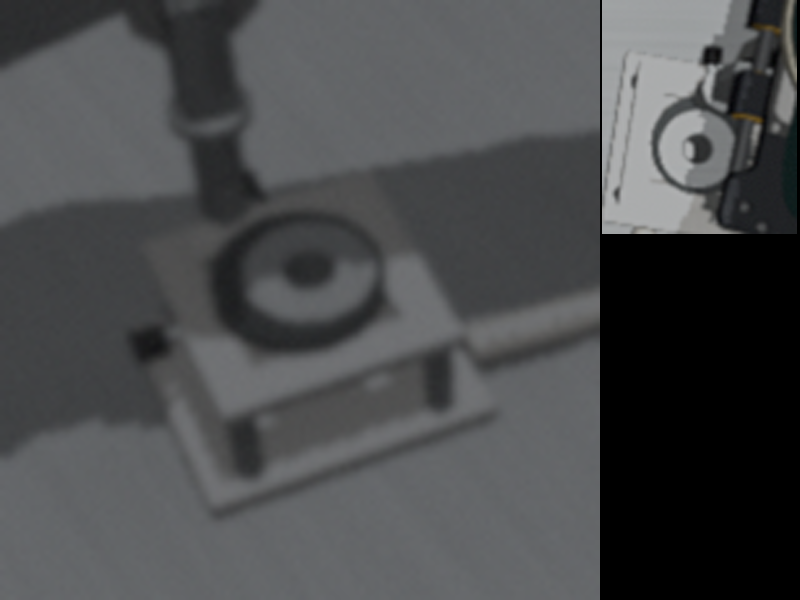

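The scene crop shows the pin hanging at (220,160), with its foot bottom at about (222,215) and the bore at (308,267). I'll compare with the foot and bore positions predicted from the TCP.

```bash
python3 - <<'E'
from h import *
o=ctrl.get_obs();R=np.array(o['tool_rot']);p=np.array(o['eef_pos'])
def circ(c,r,X,Y): 
    return np.array([(proj('scene',c+r*(np.cos(a)*X+np.sin(a)*Y))-[225,70]+.5)*5-.5 for a in np.linspace(0,6.28,60)])
for nm,c,r in(('foot',p+.0608*R[:,2],.0095),('collarbot',p+.0158*R[:,2],.015),('collartop',p+.0098*R[:,2],.015),('bore',np.array([.5226,-.1535,.072]),.010),('flange',np.array([.5226,-.1535,.072]),.027)):
    q=circ(c,r,R[:,0],R[:,1]); print(nm,'x',q[:,0].min().round(),q[:,0].max().round(),'y',q[:,1].min().round(),q[:,1].max().round())
print('1mm tool x,y in crop px',[np.round((proj('scene',p+.0608*R[:,2]+.001*R[:,i])-proj('scene',p+.0608*R[:,2]))*5,2) for i in(0,1,2)])
s=imaging.snapshot('scene'); c=cv2.resize(s[70:120,250:282] if 0 else s[75:130,250:320],None,fx=11,fy=10.9,interpolation=cv2.INTER_CUBIC)
c=cv2.convertScaleAbs(c,alpha=1.8,beta=-60); cv2.imwrite('pics/c5.png',c)
E
```

```text
foot x 204.0 255.0 y 187.0 223.0
collarbot x 171.0 256.0 y 83.0 142.0
collartop x 168.0 254.0 y 70.0 128.0
bore x 287.0 337.0 y 251.0 287.0
flange x 245.0 379.0 y 220.0 319.0
1mm tool x,y in crop px [array([0.7, 1.8]), array([-2.59,  0.68]), array([0.34, 1.95])]
```

View pics/c5.png

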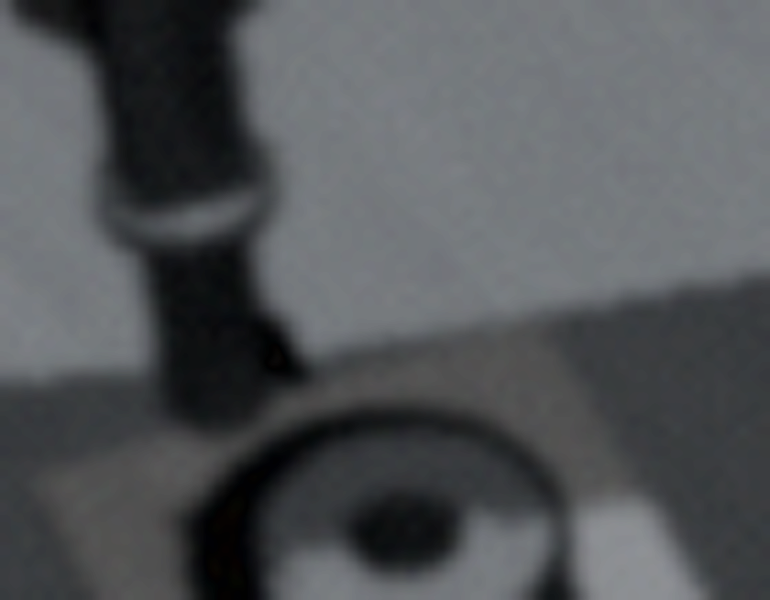

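```bash
python3 -m pendant '[{"dp":[-0.007,-0.028,0],"twist":[0,0,0]},{"dp":[-0.0065,-0.028,0],"twist":[-0.118,0,0]},{"dp":[0,0,0],"twist":[-0.118,0,0]},{"dp":[0,0,0],"twist":[-0.118,0,0]},{"dp":[0,0,0],"twist":[-0.117,0,0]},{"dp":[0,-0.014,0.028],"twist":[0,0,0]},{"dp":[0,0,0],"twist":[0,0,0]},{"dp":[0,0,0],"twist":[0,0,0]},{"dp":[0,0,0],"twist":[0,0,0]}]'
cat >> h.py <<'E'
def overlay(fn,B,x0=240,y0=70,w=100,h=75,k=8,off=(0,0),tilt=0,n=6):
    """average n scene views; draw predicted pin (outline points) and bore"""
    s=np.mean([imaging.snapshot('scene').astype(float) for _ in range(n)],0)
    im=cv2.resize(s[y0:y0+h,x0:x0+w].astype(np.uint8),None,fx=k,fy=k,interpolation=cv2.INTER_CUBIC)
    im=cv2.convertScaleAbs(im,alpha=1.8,beta=-50)
    o=ctrl.get_obs();R=np.array(o['tool_rot']);p=np.array(o['eef_pos'])
    def dr(c,r,X,Y,col):
        for a in np.linspace(0,2*np.pi,40)[:-1]:
            q=(proj('scene',c+r*(np.cos(a)*X+np.sin(a)*Y))-[x0,y0]+.5)*k-.5
            cv2.circle(im,tuple(int(round(t)) for t in q),1,col,-1)
    for d,r in((.0608,.0085),(.0598,.0095),(.0158,.015),(.0098,.015),(.035,.0095)):
        dr(p+d*R[:,2],r,R[:,0],R[:,1],(0,255,255))
    E=np.eye(3); dr(np.array(B),.010,E[0],E[1],(0,0,255)); dr(np.array(B),.012,E[0],E[1],(0,0,255)); dr(np.array(B),.027,E[0],E[1],(0,255,0))
    cv2.imwrite(fn,im)
E
python3 - <<'E'
from h import *
o=obs();B=np.array([.523,-.1535,.072]);R=np.array(o['tool_rot']);print('to contact pose tool dp',R.T@(B-.0588*R[:,2]-o['eef_pos']))
overlay('pics/c6.png',B)
E
```

```text
time_s: 7.35
eef_pos: [0.4983, -0.1494, 0.1604]
tool_rot: [[0.235, 0.866, 0.442], [0.972, -0.209, -0.107], [0.0, 0.455, -0.891]]
wrist_force: [0.3, -0.2, -3.2]
width: 0.0195
t 7.35 p [ 0.4983 -0.1494  0.1604] F [ 0.3 -0.2 -3.2] M [ 0.09  0.76 -0.01] w 0.0195
[[0.235, 0.866, 0.442], [0.972, -0.209, -0.107], [0.0, 0.455, -0.891]] q [-0.42 -0.    0.66  2.3   0.01  0.37 -0.  ]
to contact pose tool dp [ 0.0017676  -0.01792599  0.03130515]
```

View pics/c6.png

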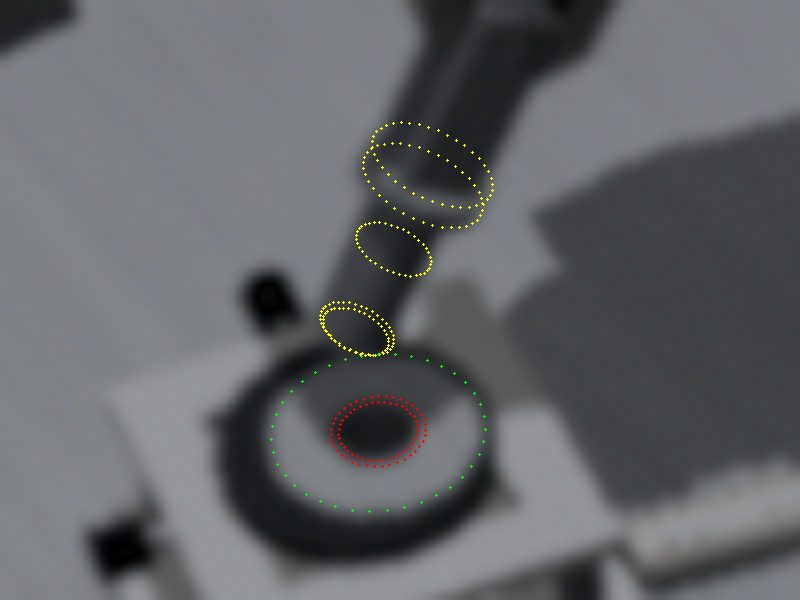

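The overlay agrees with the picture: foot at (358,330), bore at (379,430), both within about 1 mm. Next I'll lower in guarded steps, set slightly outward.

```bash
python3 -m pendant '[{"dp":[0.001,-0.004,0.008],"twist":[0,0,0]},{"dp":[0.0008,-0.004,0.008],"twist":[0,0,0]},{"dp":[0,-0.0034,0.0092],"twist":[0,0,0]},{"dp":[0,0,0],"twist":[0,0,0]},{"dp":[0,0,0],"twist":[0,0,0]},{"dp":[0,0,0],"twist":[0,0,0]}]'
cat >> h.py <<'E'
def st(B):
    o=obs();R=np.array(o['tool_rot']);p=np.array(o['eef_pos']);f=p+.0608*R[:,2]
    u=-R[:,2];th=np.arccos(u[2]);e=np.array([R[0,2],R[1,2],0]);e=e/max(np.linalg.norm(e),1e-9) if th>.03 else np.array([.972,-.235,0]);g=np.cross([0,0,1],e)
    s=(B[2]-f[2])/u[2]; a=f+s*u-B
    low=f[2]-.0095*np.sin(th)-B[2]
    print('tilt',round(np.degrees(th),1),'axis@rim e,g mm',np.round([1e3*a@e,1e3*a@g],2),'s',round(s*1e3,2),'lowedge above rim',round(low*1e3,2))
B=np.array([.5235,-.1535,.072])
E
python3 -c "
from h import *
st(B)"
```

```text
time_s: 8.4
eef_pos: [0.4995, -0.1479, 0.1323]
tool_rot: [[0.235, 0.866, 0.442], [0.972, -0.209, -0.106], [0.0, 0.454, -0.891]]
wrist_force: [0.1, -0.3, -2.7]
width: 0.0199
t 8.4 p [ 0.4995 -0.1479  0.1323] F [ 0.1 -0.3 -2.7] M [0.08 0.75 0.06] w 0.0199
[[0.235, 0.866, 0.442], [0.972, -0.209, -0.106], [0.0, 0.454, -0.891]] q [-0.4   0.07  0.65  2.33 -0.15  0.29  0.14]
tilt 27.0 axis@rim e,g mm [ 6.04 -0.15] s -6.86 lowedge above rim 1.8
```

```bash
python3 -m pendant '[{"dp":[0,-0.0009,0.0018],"twist":[0,0,0]},{"dp":[0,-0.0009,0.0018],"twist":[0,0,0]},{"dp":[0,0,0],"twist":[0,0,0]}]' && python3 -m pendant '[{"dp":[0,-0.0009,0.0018],"twist":[0,0,0]},{"dp":[0,0,0],"twist":[0,0,0]}]'&& python3 -m pendant '[{"dp":[0,-0.0009,0.0018],"twist":[0,0,0]},{"dp":[0,0,0],"twist":[0,0,0]},{"dp":[0,0,0],"twist":[0,0,0]}]'
python3 -c "
from h import *
st(B)"
```

```text
time_s: 8.78
eef_pos: [0.4992, -0.1479, 0.1276]
tool_rot: [[0.235, 0.866, 0.441], [0.972, -0.209, -0.107], [-0.0, 0.453, -0.891]]
wrist_force: [0.7, -0.0, -2.5]
width: 0.0199
time_s: 9.02
eef_pos: [0.4992, -0.1479, 0.1256]
tool_rot: [[0.235, 0.866, 0.441], [0.972, -0.209, -0.107], [-0.0, 0.454, -0.891]]
wrist_force: [-0.2, -0.4, -3.6]
width: 0.0196
time_s: 9.4
eef_pos: [0.4994, -0.1481, 0.1239]
tool_rot: [[0.235, 0.866, 0.441], [0.972, -0.209, -0.107], [-0.0, 0.454, -0.891]]
wrist_force: [-0.3, -1.2, -0.8]
width: 0.0194
t 9.4 p [ 0.4994 -0.1481  0.1239] F [-0.3 -1.2 -0.8] M [-0.41  0.55 -0.22] w 0.0194
[[0.235, 0.866, 0.441], [0.972, -0.209, -0.107], [-0.0, 0.454, -0.891]] q [-0.38  0.09  0.63  2.34 -0.21  0.27  0.19]
tilt 27.0 axis@rim e,g mm [ 1.82 -0.39] s 2.51 lowedge above rim -6.55
```

A light 2 N touch, with the edge 6.5 mm below the rim at a 27° lean, so the edge is in. Next I'll ease sideways and bring it upright about the rim point.

```bash
python3 -m pendant '[{"dp":[-0.0005,0,0],"twist":[0,0,0]},{"dp":[0,0.0022,0],"twist":[0.039,0,0]},{"dp":[0,0.0022,0],"twist":[0.039,0,0]},{"dp":[0,0,0],"twist":[0,0,0]}]' && python3 -m pendant '[{"dp":[0,0.0021,0],"twist":[0.039,0,0]},{"dp":[0,0.0021,0],"twist":[0.039,0,0]},{"dp":[0,0,0],"twist":[0,0,0]},{"dp":[0,0,0],"twist":[0,0,0]}]'
python3 -c "
from h import *
st(B)"
```

```text
time_s: 9.9
eef_pos: [0.5035, -0.1494, 0.1259]
tool_rot: [[0.235, 0.898, 0.373], [0.972, -0.217, -0.09], [-0.0, 0.383, -0.924]]
wrist_force: [-1.1, -0.5, 1.7]
width: 0.0199
time_s: 10.4
eef_pos: [0.5065, -0.1502, 0.127]
tool_rot: [[0.235, 0.924, 0.302], [0.972, -0.223, -0.073], [-0.0, 0.311, -0.95]]
wrist_force: [0.1, -1.9, -1.7]
width: 0.0196
t 10.4 p [ 0.5065 -0.1502  0.127 ] F [ 0.1 -1.9 -1.7] M [-0.39  0.47 -0.15] w 0.0196
[[0.235, 0.924, 0.302], [0.972, -0.223, -0.073], [-0.0, 0.311, -0.95]] q [-0.36  0.16  0.64  2.19 -0.22  0.51  0.2 ]
tilt 18.1 axis@rim e,g mm [ 0.71 -0.78] s 2.91 lowedge above rim -5.72
```

```bash
python3 -m pendant '[{"dp":[-0.0005,0,0],"twist":[0,0,0]},{"dp":[0,0.0021,0],"twist":[0.039,0,0]},{"dp":[0,0.0022,0],"twist":[0.039,0,0]},{"dp":[0,0,0],"twist":[0,0,0]},{"dp":[0,0,0],"twist":[0,0,0]}]' ; python3 -c "
from h import *
st(B)"; python3 -m pendant '[{"dp":[0,0.0022,0],"twist":[0.039,0,0]},{"dp":[0,0.0022,0],"twist":[0.039,0,0]},{"dp":[0,0,0],"twist":[0,0,0]},{"dp":[0,0,0],"twist":[0,0,0]}]'
python3 -c "
from h import *
st(B)"
```

```text
time_s: 11.02
eef_pos: [0.5103, -0.1516, 0.1283]
tool_rot: [[0.235, 0.945, 0.229], [0.972, -0.228, -0.055], [-0.0, 0.235, -0.972]]
wrist_force: [-0.3, -0.5, -2.2]
width: 0.0198
t 11.025 p [ 0.5103 -0.1516  0.1283] F [-0.3 -0.5 -2.2] M [-0.13  0.45 -0.04] w 0.0198
[[0.235, 0.945, 0.229], [0.972, -0.228, -0.055], [-0.0, 0.235, -0.972]] q [-0.34  0.21  0.64  2.12 -0.23  0.63  0.21]
tilt 13.6 axis@rim e,g mm [ 0.41 -1.28] s 2.88 lowedge above rim -5.04
time_s: 11.52
eef_pos: [0.5145, -0.1527, 0.1293]
tool_rot: [[0.235, 0.96, 0.155], [0.972, -0.232, -0.037], [0.0, 0.159, -0.987]]
wrist_force: [-0.1, -0.0, -1.9]
width: 0.0197
t 11.525 p [ 0.5145 -0.1527  0.1293] F [-0.1 -0.  -1.9] M [-0.2   0.37 -0.07] w 0.0197
[[0.235, 0.96, 0.155], [0.972, -0.232, -0.037], [0.0, 0.159, -0.987]] q [-0.32  0.27  0.63  2.04 -0.25  0.74  0.22]
tilt 9.2 axis@rim e,g mm [ 0.3  -1.31] s 2.76 lowedge above rim -4.24
```

```bash
python3 -m pendant '[{"dp":[0,0.0023,0],"twist":[0.04,0,0]},{"dp":[0,0.0023,0],"twist":[0.04,0,0]},{"dp":[0,0,0],"twist":[0,0,0]},{"dp":[0,0,0],"twist":[0,0,0]}]' ; python3 -c "
from h import *
st(B)"; python3 -m pendant '[{"dp":[0,0.0023,0],"twist":[0.04,0,0]},{"dp":[0,0.0023,0],"twist":[0.04,0,0]},{"dp":[0,0,0],"twist":[0,0,0]},{"dp":[0,0,0],"twist":[0,0,0]}]'
python3 -c "
from h import *
st(B)"
```

```text
time_s: 12.02
eef_pos: [0.519, -0.1538, 0.1301]
tool_rot: [[0.235, 0.969, 0.078], [0.972, -0.234, -0.019], [0.0, 0.08, -0.997]]
wrist_force: [-1.1, -0.7, -0.1]
width: 0.0197
t 12.025 p [ 0.519  -0.1538  0.1301] F [-1.1 -0.7 -0.1] M [-0.15  0.4  -0.09] w 0.0197
[[0.235, 0.969, 0.078], [0.972, -0.234, -0.019], [0.0, 0.08, -0.997]] q [-0.29  0.33  0.63  1.96 -0.26  0.85  0.23]
tilt 4.6 axis@rim e,g mm [ 0.38 -1.31] s 2.55 lowedge above rim -3.3
time_s: 12.52
eef_pos: [0.5233, -0.1548, 0.1302]
tool_rot: [[0.235, 0.972, -0.0], [0.972, -0.235, -0.0], [-0.0, -0.0, -1.0]]
wrist_force: [-0.7, -0.4, -2.1]
width: 0.0196
t 12.525 p [ 0.5233 -0.1548  0.1302] F [-0.7 -0.4 -2.1] M [-0.31  0.43 -0.01] w 0.0196
[[0.235, 0.972, -0.0], [0.972, -0.235, -0.0], [-0.0, -0.0, -1.0]] q [-0.27  0.39  0.62  1.88 -0.27  0.96  0.24]
tilt 0.0 axis@rim e,g mm [ 0.12 -1.32] s 2.61 lowedge above rim -2.61
```

```bash
python3 -m pendant '[{"dp":[0,0,0.001],"twist":[0,0,0]},{"dp":[0,0,0.001],"twist":[0,0,0]},{"dp":[0,0,0],"twist":[0,0,0]},{"dp":[0,0,0],"twist":[0,0,0]}]' ; python3 - <<'E'
from h import *
st(B)
F=[];M=[]
for _ in range(6):
    o=ctrl.get_obs();F.append(o['wrist_force']);M.append(o['wrist_torque'])
print(np.mean(F,0),np.mean(M,0))
overlay('pics/c7.png',B)
E
```

```text
time_s: 13.02
eef_pos: [0.5239, -0.1551, 0.129]
tool_rot: [[0.235, 0.972, 0.0], [0.972, -0.235, 0.0], [0.0, 0.0, -1.0]]
wrist_force: [-4.5, -0.4, 10.4]
width: 0.0198
t 13.025 p [ 0.5239 -0.1551  0.129 ] F [-4.5 -0.4 10.4] M [-0.28  1.47 -0.  ] w 0.0198
[[0.235, 0.972, 0.0], [0.972, -0.235, 0.0], [0.0, 0.0, -1.0]] q [-0.27  0.39  0.62  1.88 -0.27  0.96  0.24]
tilt 0.0 axis@rim e,g mm [ 0.76 -1.44] s 3.81 lowedge above rim -3.81
[-4.5475454  -0.40102113 10.44618753] [-0.27611685  1.47031205 -0.00310321]
```

View pics/c7.png

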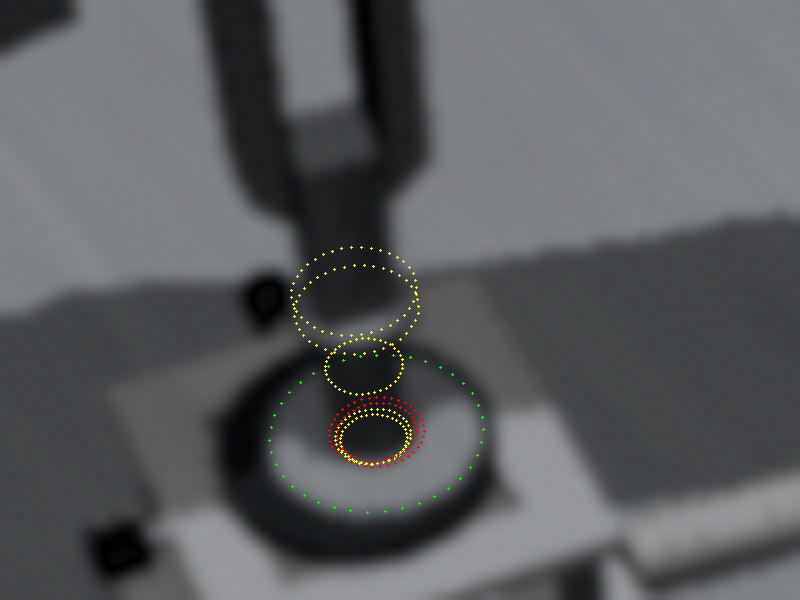

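The pin stands upright in the mouth at (370,400), 12 N against the outward chamfer. I'll ease it inward.

```bash
python3 -m pendant '[{"dp":[0,-0.0007,-0.0005],"twist":[0,0,0]},{"dp":[0,0,0],"twist":[0,0,0]},{"dp":[0,0,0],"twist":[0,0,0]}]' ; python3 -c "
from h import *
st(B)"; python3 -m pendant '[{"dp":[0,-0.0005,0.0005],"twist":[0,0,0]},{"dp":[0,0,0],"twist":[0,0,0]},{"dp":[0,0,0],"twist":[0,0,0]}]'
python3 -c "
from h import *
st(B)"
```

```text
time_s: 13.7
eef_pos: [0.5233, -0.1548, 0.1291]
tool_rot: [[0.235, 0.972, -0.0], [0.972, -0.235, -0.0], [-0.0, -0.0, -1.0]]
wrist_force: [-0.8, -1.9, 4.4]
width: 0.0196
t 13.7 p [ 0.5233 -0.1548  0.1291] F [-0.8 -1.9  4.4] M [-0.54  0.53  0.03] w 0.0196
[[0.235, 0.972, -0.0], [0.972, -0.235, -0.0], [-0.0, -0.0, -1.0]] q [-0.27  0.39  0.62  1.88 -0.27  0.96  0.24]
tilt 0.0 axis@rim e,g mm [ 0.14 -1.31] s 3.71 lowedge above rim -3.72
time_s: 14.08
eef_pos: [0.523, -0.1548, 0.1287]
tool_rot: [[0.235, 0.972, 0.0], [0.972, -0.235, -0.0], [-0.0, 0.0, -1.0]]
wrist_force: [-1.3, -2.1, 6.1]
width: 0.0196
t 14.075 p [ 0.523  -0.1548  0.1287] F [-1.3 -2.1  6.1] M [-0.67  0.39 -0.02] w 0.0196
[[0.235, 0.972, 0.0], [0.972, -0.235, -0.0], [-0.0, 0.0, -1.0]] q [-0.27  0.39  0.62  1.88 -0.27  0.95  0.24]
tilt 0.0 axis@rim e,g mm [-0.11 -1.42] s 4.05 lowedge above rim -4.05
```

```bash
python3 -m pendant '[{"dp":[-0.0006,-0.0003,0],"twist":[0,0,0]},{"dp":[0,0,0],"twist":[0,0,0]},{"dp":[0,0,0],"twist":[0,0,0]}]' ; python3 -c "
from h import *
st(B)"; python3 -m pendant '[{"dp":[-0.0004,-0.0003,0.0005],"twist":[0,0,0]},{"dp":[0,0,0],"twist":[0,0,0]},{"dp":[0,0,0],"twist":[0,0,0]}]'
python3 -c "
from h import *
st(B)"
```

```text
time_s: 14.45
eef_pos: [0.522, -0.1549, 0.1281]
tool_rot: [[0.235, 0.972, -0.001], [0.972, -0.235, 0.0], [-0.0, -0.001, -1.0]]
wrist_force: [0.4, -0.3, -2.3]
width: 0.0198
t 14.45 p [ 0.522  -0.1549  0.1281] F [ 0.4 -0.3 -2.3] M [-0.43  0.08 -0.02] w 0.0198
[[0.235, 0.972, -0.001], [0.972, -0.235, 0.0], [-0.0, -0.001, -1.0]] q [-0.27  0.39  0.62  1.88 -0.27  0.95  0.24]
tilt 0.1 axis@rim e,g mm [-1.17 -1.71] s 4.73 lowedge above rim -4.75
time_s: 14.82
eef_pos: [0.5217, -0.1553, 0.1278]
tool_rot: [[0.235, 0.972, -0.001], [0.972, -0.235, 0.0], [-0.0, -0.001, -1.0]]
wrist_force: [-0.5, -0.9, -2.1]
width: 0.02
t 14.825 p [ 0.5217 -0.1553  0.1278] F [-0.5 -0.9 -2.1] M [-0.07  0.08 -0.03] w 0.02
[[0.235, 0.972, -0.001], [0.972, -0.235, 0.0], [-0.0, -0.001, -1.0]] q [-0.26  0.39  0.62  1.89 -0.27  0.95  0.24]
tilt 0.1 axis@rim e,g mm [-1.37 -2.15] s 5.01 lowedge above rim -5.02
```

It's free: forces and moments are back to baseline. Sliding down now.

```bash
python3 -m pendant '[{"dp":[0,0,0.001],"twist":[0,0,0]},{"dp":[0,0,0.001],"twist":[0,0,0]},{"dp":[0,0,0.001],"twist":[0,0,0]},{"dp":[0,0,0],"twist":[0,0,0]},{"dp":[0,0,0],"twist":[0,0,0]}]' ; python3 -c "
from h import *
st(B)"; python3 -m pendant '[{"dp":[0,0,0.0015],"twist":[0,0,0]},{"dp":[0,0,0.0015],"twist":[0,0,0]},{"dp":[0,0,0],"twist":[0,0,0]},{"dp":[0,0,0],"twist":[0,0,0]}]'
python3 -c "
from h import *
st(B)"
```

```text
time_s: 15.45
eef_pos: [0.5218, -0.1554, 0.1249]
tool_rot: [[0.235, 0.972, -0.001], [0.972, -0.235, 0.0], [-0.0, -0.001, -1.0]]
wrist_force: [0.3, -0.3, -2.8]
width: 0.0197
t 15.45 p [ 0.5218 -0.1554  0.1249] F [ 0.3 -0.3 -2.8] M [-0.08  0.07  0.05] w 0.0197
[[0.235, 0.972, -0.001], [0.972, -0.235, 0.0], [-0.0, -0.001, -1.0]] q [-0.26  0.39  0.62  1.89 -0.28  0.95  0.24]
tilt 0.1 axis@rim e,g mm [-1.23 -2.22] s 7.9 lowedge above rim -7.91
time_s: 15.95
eef_pos: [0.5218, -0.1554, 0.1219]
tool_rot: [[0.235, 0.972, -0.001], [0.972, -0.235, 0.0], [-0.0, -0.001, -1.0]]
wrist_force: [0.2, 0.7, -1.9]
width: 0.0199
t 15.95 p [ 0.5218 -0.1554  0.1219] F [ 0.2  0.7 -1.9] M [-0.04  0.02  0.04] w 0.0199
[[0.235, 0.972, -0.001], [0.972, -0.235, 0.0], [-0.0, -0.001, -1.0]] q [-0.26  0.4   0.61  1.89 -0.28  0.94  0.25]
tilt 0.1 axis@rim e,g mm [-1.25 -2.22] s 10.93 lowedge above rim -10.94
```

```bash
python3 -m pendant '[{"dp":[0,0,0.002],"twist":[0,0,0]},{"dp":[0,0,0.002],"twist":[0,0,0]},{"dp":[0,0,0.002],"twist":[0,0,0]},{"dp":[0,0,0.002],"twist":[0,0,0]},{"dp":[0,0,0],"twist":[0,0,0]}]' ; python3 -c "
from h import *
st(B)"
```

```text
time_s: 16.58
eef_pos: [0.5217, -0.1554, 0.1137]
tool_rot: [[0.235, 0.972, -0.001], [0.972, -0.235, 0.0], [-0.0, -0.001, -1.0]]
wrist_force: [-0.1, 0.1, -2.7]
width: 0.0193
t 16.575 p [ 0.5217 -0.1554  0.1137] F [-0.1  0.1 -2.7] M [-0.09  0.08 -0.01] w 0.0193
[[0.235, 0.972, -0.001], [0.972, -0.235, 0.0], [-0.0, -0.001, -1.0]] q [-0.26  0.41  0.61  1.9  -0.29  0.93  0.25]
tilt 0.1 axis@rim e,g mm [-1.37 -2.25] s 19.1 lowedge above rim -19.11
```

```bash
python3 -m pendant '[{"dp":[0,0,0.002],"twist":[0,0,0]},{"dp":[0,0,0.002],"twist":[0,0,0]},{"dp":[0,0,0],"twist":[0,0,0]},{"dp":[0,0,0],"twist":[0,0,0]}]' ; python3 -c "
from h import *
st(B)"
```

```text
time_s: 17.08
eef_pos: [0.5218, -0.1554, 0.1099]
tool_rot: [[0.235, 0.972, -0.001], [0.972, -0.235, 0.0], [-0.0, -0.001, -1.0]]
wrist_force: [0.1, 0.2, -2.8]
width: 0.0199
t 17.075 p [ 0.5218 -0.1554  0.1099] F [ 0.1  0.2 -2.8] M [-0.05  0.06  0.04] w 0.0199
[[0.235, 0.972, -0.001], [0.972, -0.235, 0.0], [-0.0, -0.001, -1.0]] q [-0.25  0.41  0.61  1.9  -0.29  0.92  0.26]
tilt 0.1 axis@rim e,g mm [-1.25 -2.24] s 22.9 lowedge above rim -22.91
```

```bash
python3 -m pendant '[{"dp":[0,0,0.002],"twist":[0,0,0]},{"dp":[0,0,0.002],"twist":[0,0,0]},{"dp":[0,0,0.002],"twist":[0,0,0]},{"dp":[0,0,0.002],"twist":[0,0,0]},{"dp":[0,0,0],"twist":[0,0,0]}]'; python3 -c "
from h import *
st(B)"
```

```text
time_s: 17.7
eef_pos: [0.5217, -0.1554, 0.1017]
tool_rot: [[0.235, 0.972, -0.001], [0.972, -0.235, 0.0], [-0.0, -0.001, -1.0]]
wrist_force: [0.0, 0.2, -2.8]
width: 0.0197
t 17.7 p [ 0.5217 -0.1554  0.1017] F [ 0.   0.2 -2.8] M [-0.08  0.06 -0.  ] w 0.0197
[[0.235, 0.972, -0.001], [0.972, -0.235, 0.0], [-0.0, -0.001, -1.0]] q [-0.25  0.43  0.6   1.91 -0.3   0.9   0.26]
tilt 0.1 axis@rim e,g mm [-1.35 -2.27] s 31.11 lowedge above rim -31.12
```

```bash
python3 -m pendant '[{"dp":[0,0,0.002],"twist":[0,0,0]},{"dp":[0,0,0.002],"twist":[0,0,0]},{"dp":[0,0,0.002],"twist":[0,0,0]},{"dp":[0,0,0.002],"twist":[0,0,0]},{"dp":[0,0,0.002],"twist":[0,0,0]},{"dp":[0,0,0],"twist":[0,0,0]},{"dp":[0,0,0],"twist":[0,0,0]}]' ; python3 -c "
from h import *
st(B)"
```

```text
time_s: 18.58
eef_pos: [0.5218, -0.1554, 0.0919]
tool_rot: [[0.235, 0.972, -0.001], [0.972, -0.235, 0.0], [-0.0, -0.001, -1.0]]
wrist_force: [-0.3, 0.5, -2.7]
width: 0.0192
t 18.575 p [ 0.5218 -0.1554  0.0919] F [-0.3  0.5 -2.7] M [-0.08  0.08  0.06] w 0.0192
[[0.235, 0.972, -0.001], [0.972, -0.235, 0.0], [-0.0, -0.001, -1.0]] q [-0.24  0.44  0.59  1.91 -0.31  0.88  0.27]
tilt 0.1 axis@rim e,g mm [-1.23 -2.23] s 40.91 lowedge above rim -40.92
```

4 mm left. Now small steps until the collar touches.

```bash
python3 -m pendant '[{"dp":[0,0,0.001],"twist":[0,0,0]},{"dp":[0,0,0.001],"twist":[0,0,0]},{"dp":[0,0,0.001],"twist":[0,0,0]},{"dp":[0,0,0],"twist":[0,0,0]},{"dp":[0,0,0],"twist":[0,0,0]}]'
```

```text
time_s: 19.2
eef_pos: [0.5218, -0.1554, 0.0889]
tool_rot: [[0.235, 0.972, -0.001], [0.972, -0.235, 0.0], [-0.0, -0.001, -1.0]]
wrist_force: [0.3, 0.2, -3.2]
width: 0.0197
```

```bash
python3 -m pendant '[{"dp":[0,0,0.0005],"twist":[0,0,0]},{"dp":[0,0,0],"twist":[0,0,0]},{"dp":[0,0,0],"twist":[0,0,0]}]'
```

```text
time_s: 19.58
eef_pos: [0.5218, -0.1554, 0.0884]
tool_rot: [[0.235, 0.972, -0.001], [0.972, -0.235, 0.0], [-0.0, -0.001, -1.0]]
wrist_force: [-0.1, 0.5, -2.3]
width: 0.0197
```

```bash
python3 -m pendant '[{"dp":[0,0,0.0005],"twist":[0,0,0]},{"dp":[0,0,0],"twist":[0,0,0]},{"dp":[0,0,0],"twist":[0,0,0]}]'
```

```text
time_s: 19.95
eef_pos: [0.5217, -0.1554, 0.0878]
tool_rot: [[0.235, 0.972, -0.001], [0.972, -0.235, 0.0], [-0.0, -0.001, -1.0]]
wrist_force: [-0.3, -0.5, -2.8]
width: 0.0197
```

```bash
python3 -m pendant '[{"dp":[0,0,0.0005],"twist":[0,0,0]},{"dp":[0,0,0],"twist":[0,0,0]},{"dp":[0,0,0],"twist":[0,0,0]}]'
```

```text
time_s: 20.32
eef_pos: [0.5219, -0.1555, 0.0876]
tool_rot: [[0.235, 0.972, -0.001], [0.972, -0.235, 0.0], [-0.0, -0.001, -1.0]]
wrist_force: [-2.7, 0.2, 6.2]
width: 0.0199
```

```bash
python3 -m pendant '[{"dp":[0,0,0.0005],"twist":[0,0,0]},{"dp":[0,0,0],"twist":[0,0,0]},{"dp":[0,0,0],"twist":[0,0,0]}]'
```

```text
time_s: 20.7
eef_pos: [0.5219, -0.1555, 0.0876]
tool_rot: [[0.235, 0.972, -0.0], [0.972, -0.235, 0.0], [0.0, -0.001, -1.0]]
wrist_force: [-5.5, 0.1, 14.8]
width: 0.0199
```

The collar is seated: contact came at the expected height, about 17 N. I'll ease off and release.

```bash
python3 -m pendant '[{"dp":[0,0,-0.0007],"twist":[0,0,0]},{"dp":[0,0,0],"twist":[0,0,0]},{"dp":[0,0,0],"twist":[0,0,0]}]' && python3 -m pendant '[{"dp":[0,0,0],"twist":[0,0,0]},{"dp":[0,0,0],"twist":[0,0,0]},{"dp":[0,0,0],"twist":[0,0,0]},{"dp":[0,0,0],"twist":[0,0,0]},{"dp":[0,0,0],"twist":[0,0,0]},{"dp":[0,0,0],"twist":[0,0,0]}]' 0.8
```

```text
time_s: 21.08
eef_pos: [0.5218, -0.1554, 0.0877]
tool_rot: [[0.235, 0.972, -0.001], [0.972, -0.235, 0.0], [-0.0, -0.001, -1.0]]
wrist_force: [-2.2, -0.4, 4.0]
width: 0.02
time_s: 21.82
eef_pos: [0.5218, -0.1553, 0.0876]
tool_rot: [[0.235, 0.972, -0.001], [0.972, -0.235, 0.0], [-0.0, -0.001, -1.0]]
wrist_force: [-0.0, -0.0, 0.1]
width: 0.0742
```

```bash
python3 -m pendant '[{"dp":[0,0,-0.015],"twist":[0,0,0]},{"dp":[0,0,-0.03],"twist":[0,0,0]},{"dp":[0,0,-0.05],"twist":[0,0,0]},{"dp":[0,0,-0.05],"twist":[0,0,0]},{"dp":[0,0,-0.03],"twist":[0,0,0]},{"dp":[0,-0.04,0],"twist":[0,0,0]},{"dp":[0,-0.04,0],"twist":[0,0,0]},{"dp":[0,0,0],"twist":[0,0,0]},{"dp":[0,0,0],"twist":[0,0,0]}]'
python3 - <<'E'
from h import *
obs()
s=imaging.snapshot('scene');c=cv2.resize(s[60:285,200:500],None,fx=2.66,fy=2.66,interpolation=2);cv2.imwrite('pics/c8.png',cv2.convertScaleAbs(c,alpha=1.4))
E
```

```text
time_s: 22.95
eef_pos: [0.4446, -0.1367, 0.2635]
tool_rot: [[0.235, 0.972, 0.0], [0.972, -0.235, 0.0], [0.001, 0.0, -1.0]]
wrist_force: [0.5, -0.2, 0.3]
width: 0.0755
t 22.95 p [ 0.4446 -0.1367  0.2635] F [ 0.5 -0.2  0.3] M [-0.1   0.11 -0.04] w 0.0755
[[0.235, 0.972, 0.0], [0.972, -0.235, 0.0], [0.001, 0.0, -1.0]] q [-0.42  0.05  0.68  1.91 -0.03  1.2   0.03]
```

View pics/c8.png

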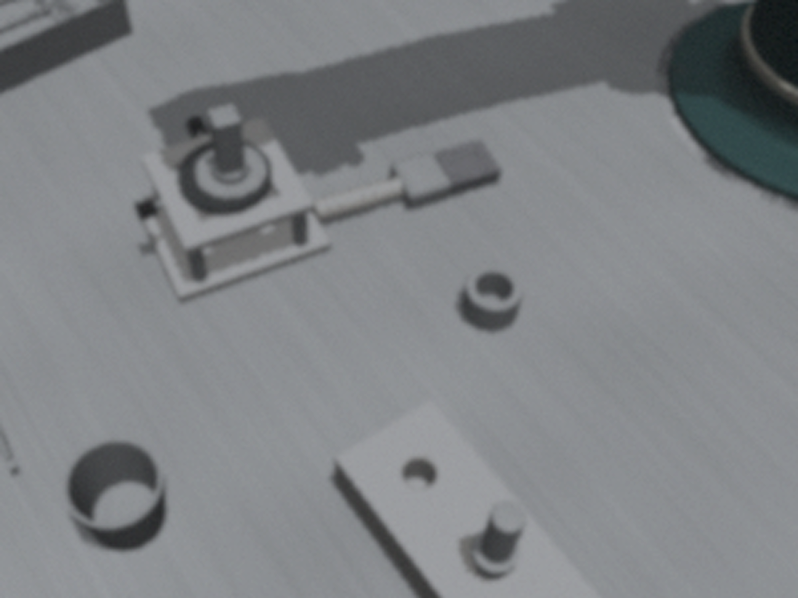

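The gauge stands upright at (228,145) with its collar down on the flange. The rack hole at (420,472) is empty, the things in view haven't moved, and the gripper is clear.

```bash
python3 -c "
from bench import ctrl
print(ctrl.job_done())"
```

```text
the job is handed in; nothing more can be done
None
```

The square-handled gauge pin is seated in the retractor tube with its collar on the rim, and I handed the job in at about 23 s of the 64 s allowed.

- **Entry:** I took the pin from the rack and tipped it in leaning 27°, with its lower edge about 6.5 mm below the rim. I then felt it upright and corrected sideways by about 2 mm.
- **Forces:** The highest contact reading in the mouth was about 13 N, against the 30 N limit. In the bore the readings stayed at the free level.
- **Seating:** The collar touched at the expected height and took about 17 N (limit 70 N). I eased that off before opening the gripper, and the wrist force then read zero.

**Last checks:** The final picture shows the pin upright with its collar on the flange and its rack hole empty. The neighbouring gauge, ring, cup and brush are where they were, and the gripper is clear. The third gauge, at the far end of the rack, was outside that last picture, so I didn't check it again.

**Disagreements:**
- The two cameras differed by about 2 mm in x.
- One picture of the pin hanging in the gripper suggested it was tilted 3–4°, but the next picture didn't show this.
- The bore was about 2–2.5 mm from my camera estimate and was found by feel.

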